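Point out how the chuck piece is cleaned and put away

TASK

Show the apprentice how the brass chuck piece is to be cleaned and put away: point straight down with the fingertips, two or three centimetres above the middle, first at the chuck piece, then at the pale pith block it is cleaned with, then at the empty one of the two round rimmed tins, where it belongs, staying at least one second over each. Touch nothing, point at nothing else (lift the fingertips well clear on the way from one to the next), and finish still pointing at the empty tin.

Things in the scene. Friction and masses are not known exactly. Their poses are not given: they have to be found in the camera images.
- chuck_top (a point): brass chuck piece lying on the bench: a short stub, hexagonal at one end and round at the other, 14 x 24 mm and 12 mm high. The point lies on its vertical middle axis at the height of its highest part, 12 mm above the bench; z is up
- pith_top (a point): pith cleaning block: a plain pale block with rounded edges, 22 x 50 mm and 16 mm high. The point lies on its vertical middle axis at the height of its highest part, 16 mm above the bench; z is up
- tin_empty_top (a point): the EMPTY one of two alike round steel tins, open on top, with a black rim ring: 61 mm across, 28 mm high, wall 3 mm. The point lies on its vertical middle axis at the height of its highest part, 28 mm above the bench; z is up
- tin_bolt_top (a point): the other round steel tin with a black rim ring, the one with a black cap screw lying in it (11 x 33 mm): 61 mm across, 28 mm high. The point lies on its vertical middle axis at the height of its highest part, 28 mm above the bench; z is up
- block_top (a point): bystander: mottled dark steel bench block with a slot, 59 x 72 mm and 16 mm high. The point lies on its vertical middle axis at the height of its highest part, 16 mm above the bench; z is up
- lens_top (a point): bystander: black watchmaker's loupe standing on its flare, 38 mm across, 30 mm high. The point lies on its vertical middle axis at the height of its highest part, 30 mm above the bench; z is up
- holder_top (a point): bystander: brass movement holder (small clamp with two rods and jaws), 42 x 93 mm and 20 mm high. The point lies on its vertical middle axis at the height of its highest part, 20 mm above the bench; z is up
- gauge_top (a point): bystander: small steel setting pin with a black sleeve, 8 x 25 mm and 8 mm high. The point lies on its vertical middle axis at the height of its highest part, 8 mm above the bench; z is up
There are look-alikes about, which are no part of the job. Leave any purple or red look-alike of the part that bears pith_top alone.

How it is judged:
By the outcome, as a careful person would: the job done as asked, in the order asked, and still so for the second after the job is handed in, with the robot touching nothing.
It also fails if it takes over 50 s, if anything falls off the work surface, if the arm or the gripper's body presses on something with over 40 N, if the wrist force passes 120 N, or if a joint passes its speed limit or range.

ROBOT

A 6-joint arm with a two-finger parallel gripper is mounted at the origin on a cart in front of the work surface, level with it; the furniture and walls round the work are solid. World frame = base frame: x ahead of the robot, y to its left, z up, the work surface at z = 0. Lengths are in mm, angles in rad, forces in N, time in s.
With the tool pointing down it reaches from about 400 to 925 mm from the base axis. Payload 12.5 kg.
Tool frame: the origin (TCP) lies between the finger pads; the fingertips stand 25 mm ahead of it and the grasp point (between the pads) lies 6 mm ahead of it; z points along the fingers, y is the line along which they close (so a half turn about z gives the same grasp; the last joint's range is limited). The gripper opens to 95 mm and grips with 3 to 60 N. Pads are 20 mm wide; open, the fingers measure 119 mm over their backs; the gripper's body (75 mm by 180 mm) begins 59 mm behind the grasp point.
Start: joints at [-1.22, 0.491, 1.559, -0, 1.092, -0.106], TCP at [275.698, -560.923, 239.661] pointing down, gripper open.
Joint ranges: [-3.1, 3.1], [-0.84, 2.19], [0.05, 2.79], [-1.13, 4.28], [0.06, 2.93], [-2.69, 2.69]. Speed limits (rad/s): [2.22, 2.22, 2.79, 3.14, 3.14, 3.14].

INTERFACE

Orientations are given as [roll, pitch, yaw] about the fixed x, y, z axes, in that order (R = Rz(yaw) Ry(pitch) Rx(roll)).
In Python, from cell import state, read_camera, job_done, cut_out gives the robot as it stands. The module is installed in compiled form; this text tells all that it offers.
- The arm moves only by the tool jog_arm, never from a script. Its argument "motion" is a list of rows, each a list of 2 entries, a list of its own where there are three numbers: the shift along the tool's x, y, z in mm, then the turn about the tool's z in rad. A call has 1 to 5 rows; each row is the pose to reach, as a shift and turn from the pose commanded when the call began, along the tool's axes at that moment; what a row does not reach only later rows make up. A row lasts 1/10 s, in which the tool goes at most 50 mm and 8.59 degrees, less where a joint would pass 70% of its speed; a pose out of reach is approached as far as the arm can. A call with a gripper value outside its range is refused whole. "grip" is the closure, from 0 (fully open) to 1 (shut), set as the call begins (left out, the last holds). The fingers move at their own pace and stop on an object; the grip force is fixed at half the most. Time passes only in rows, so rows that repeat a pose let the fingers close. It gives the time, the measured TCP pose, the force, the opening and the grip force at its end, in the units of the state.
- state(): the state, without advancing time (a new reading comes with each control period).
- read_camera(name): name is "side" or "top"; returns a dict with "img" (384x512x3 uint8, blue, green, red), "vertical_fov" (degrees; the focal length in pixels is half the picture's height over the tangent of half this angle, whatever the lens; pixels are square), "cx", "cy" (the principal point, pixels), "extrinsics" (4x4, takes a point from camera to world coordinates). Camera axes: x right, y up, looking along -z (the intrinsics and any distortion apply to the point x, -y, -z); pixel columns grow to the right and rows downward; lengths in mm; the calibration is good to about 2 mm. A picture is of the moment at which its call begins. There is no depth.
- job_done(): hands the job in; it is judged then, once.
Trained networks look in a picture, given as the dict that the camera call returned (one of the last four; its "shot" number tells which), for a name from the list of things; names that differ only in an ending like _2 or _b are one class to them, and where a whole thing is asked for, a point or a joint stands for the part that bears it (a point fixed in the world has none). Each returns a list of dicts, best first, with "p" (0 to 1); they miss things now and then, are a little off and sometimes report something else, mostly with a low value. They report only what shows in the picture. A call takes as long as a camera call. They do not tell look-alikes from the thing itself.
- cut_out(name, picture): "region" (384x512 bool, what is visible of it) and "box" ([left, top, right, bottom] in pixels, round what is visible of it).
The state is a dict: "t": time; "joints": joint angles; "qvel": joint speeds; "tau": joint torques, N m; "eef_pos": TCP position; "tcp_rot": TCP orientation; "ft_force": force on the tool from outside, world axes, zero at the start; "moment": the same for the moment, N m; "opening": opening from 0.0 (shut) to 1.0 (fully open); "grip_force": force on a finger pad.
Only numpy, scipy, OpenCV 4.12 (cv2) and the standard library are available. Lean on these libraries where they do the work, as an engineer would, in place of code of your own. Each camera call takes 0.05 s, during which the arm holds its last target. There are 200 camera calls.

## Working session

There is one attempt and no reset: what is moved stays moved. The work goes in short steps, Python scripts to look and compute and a tool call to move; the robot and the scene stay as the last step left them, time stands still between calls to the robot, and variables do not carry over. Pictures are saved under pics/ and viewed, at most 10 in all, crops included, and the job is handed in when it is done.

Besides the shell and the picture viewer there is one more tool, called after "Emit:" as a command line: name --argument value ..., lists and objects as JSON in quotes. jog_arm: Moves the arm, as the interface text tells. Its arguments: {"type":"object","properties":{"motion":{"type":"array"},"grip":{"type":"number"}},"required":["motion"]}

```bash
mkdir -p pics
cat > h.py <<'E'
import numpy as np, cv2
from cell import *
def ray(p,u,v,z):
    f=p["img"].shape[0]/2/np.tan(np.radians(p["vertical_fov"])/2)
    d=np.array([(u-p["cx"])/f,-(v-p["cy"])/f,-1.]); E=np.array(p["extrinsics"])
    d=E[:3,:3]@d; o=E[:3,3]; return o+d*(z-o[2])/d[2]
H=dict(chuck_top=12,pith_top=16,tin_empty_top=28,tin_bolt_top=28,block_top=16,lens_top=30,holder_top=20,gauge_top=8)
E
python3 - <<'E'
from h import *
s=state(); print(s["t"],s["eef_pos"],s["tcp_rot"])
for c in ("top","side"):
    p=read_camera(c); cv2.imwrite(f"pics/{c}0.png",cv2.resize(p["img"],None,fx=1.5,fy=1.5))
    print(c,{k:v for k,v in p.items() if k!="img"})
    for n in H:
        for r in cut_out(n,p)[:4]:
            b=r["box"]; m=np.argwhere(r["region"]).mean(0)[::-1]
            print(n,round(r["p"],2),b,m.round(1),ray(p,*m,H[n]/2 if c=="side" else H[n]).round(0)[:2])
E
```

```text
0.0 [ 275.62292849 -560.69848372  239.06062699] [-3.14046997e+00 -1.29002048e-04  4.56730621e-01]
top {'vertical_fov': 48.328963393024026, 'cx': 255.31863743632928, 'cy': 194.15529559724618, 'extrinsics': array([[-1.23603270e-03,  9.99584160e-01, -2.88093659e-02,
         4.79604842e+02],
       [-9.99914145e-01, -1.61123587e-03, -1.30040791e-02,
        -6.70069783e+01],
       [-1.30450901e-02,  2.87908190e-02,  9.99500332e-01,
         9.27473963e+02],
       [ 0.00000000e+00,  0.00000000e+00,  0.00000000e+00,
         1.00000000e+00]]), 'shot': 1}
pith_top 0.77 [211.1, 183.8, 227.0, 203.4] [219.6 193.9] [507.  21.]
pith_top 0.75 [129.9, 133.5, 155.8, 145.5] [143.9 139.9] [623. 184.]
pith_top 0.73 [148.8, 217.1, 166.1, 241.9] [155.6 229.6] [431. 158.]
pith_top 0.71 [190.1, 144.1, 212.1, 159.7] [201.  153.2] [594.  61.]
tin_empty_top 0.58 [304.1, 138.4, 335.9, 166.1] [317.7 150.6] [ 597. -187.]
tin_bolt_top 0.96 [372.0, 204.1, 403.6, 236.6] [386.6 218.5] [ 454. -330.]
tin_bolt_top 0.15 [246.2, 163.0, 264.0, 177.9] [254.6 168.6] [559. -54.]
block_top 0.68 [297.1, 200.0, 330.6, 231.7
[... 567 characters left out ...]
0e+00,  0.00000000e+00,
         1.00000000e+00]]), 'shot': 2}
pith_top 0.76 [190.1, 265.6, 207.2, 283.7] [197.5 272.9] [623. 188.]
pith_top 0.73 [241.4, 218.7, 261.5, 234.1] [250.9 227.9] [505.  22.]
pith_top 0.71 [208.9, 227.8, 220.5, 248.1] [214.9 237.6] [595.  62.]
pith_top 0.6 [271.3, 255.4, 294.4, 275.8] [280.7 265.7] [430. 160.]
tin_empty_top 0.57 [214.1, 174.4, 231.0, 192.9] [222.5 181.5] [ 597. -186.]
tin_bolt_top 0.64 [263.8, 148.1, 280.3, 165.6] [270.6 156.3] [ 453. -335.]
block_top 0.69 [256.7, 174.7, 279.6, 197.6] [267.8 184.8] [ 462. -179.]
lens_top 0.49 [224.3, 199.7, 238.6, 219.5] [231.2 209.4] [561. -48.]
holder_top 0.74 [267.3, 201.2, 285.4, 221.4] [276.7 212.1] [437. -44.]
```

View pics/top0.png

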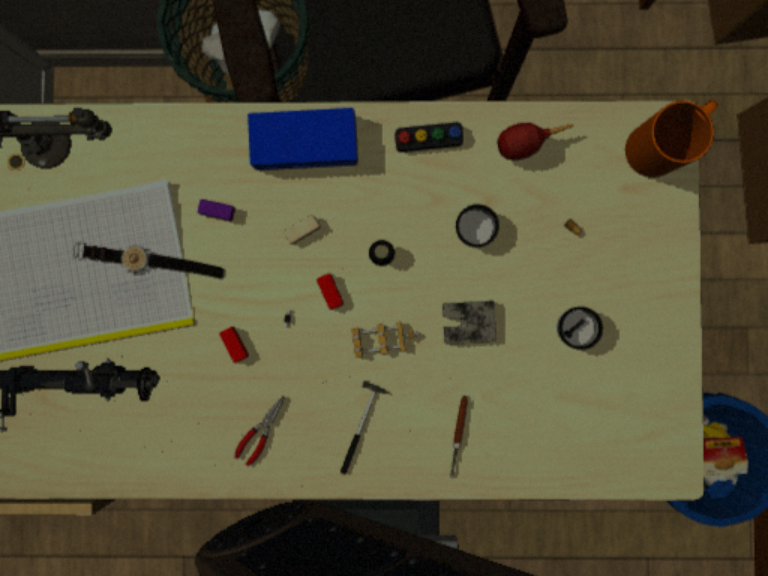

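Run:
```python
import cv2
a=cv2.imread("pics/top0.png");a=cv2.resize(a,(512,384),interpolation=cv2.INTER_AREA)
cv2.imwrite("pics/crop0.png",cv2.resize(a[120:250,120:290],None,fx=4.5,fy=4.5,interpolation=cv2.INTER_CUBIC))
```

```text
(no output)
```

View pics/crop0.png

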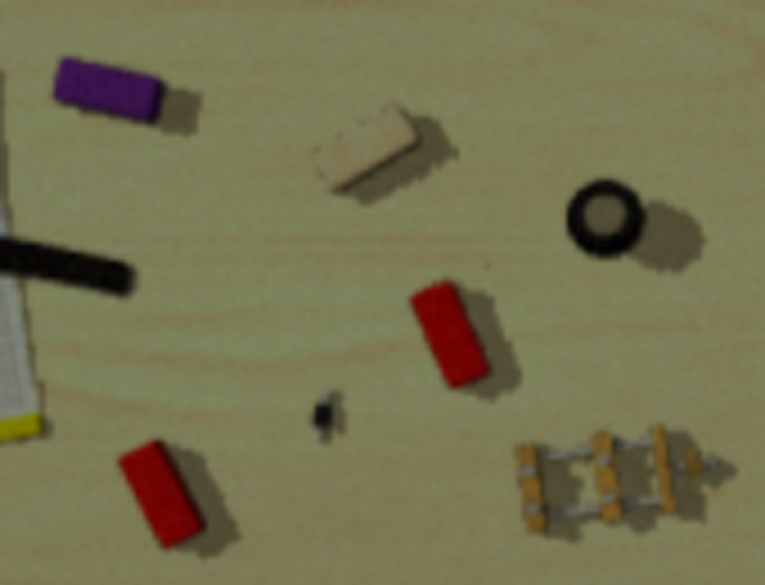

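The top view shows these candidates, in 1.5x pixels:
- **Pith:** pale block at (302,229). Red ones at (330,291) and (234,344), and a purple one at (216,210), are look-alikes.
- **Chuck:** brass stub at (574,227). A ring at (16,162) and the brass holder at (382,339) could be mistaken for it.
- **Tins:** the one at (477,226) looks empty; the one at (580,328) has the screw in it.

Next I'll check the chuck and tins close up and measure them.

Run:
```python
from h import *
p=read_camera("top"); q=read_camera("side")
t=p["img"][130:245,295:415]; s=q["img"][140:200,165:285]
a=cv2.resize(t,None,fx=4.8,fy=4.8,interpolation=cv2.INTER_CUBIC)
cv2.imwrite("pics/crop1.png",a)
# brass: saturated vs bench near expected spot
for c,im,(x0,x1,y0,y1) in (("top",p,(370,396,140,164)),):
    w=im["img"][y0:y1,x0:x1].astype(float); bg=np.median(w,(0,1)); print(bg)
    d=w-bg; m=np.abs(d).sum(2)>40
    r=w[...,2]/(w[...,0]+1); print(np.round(r,1)[::2,::2])
u=(382.6,151.5); X=ray(p,*u,8); print(X)
r=cut_out("tin_empty_top",p)
for k in r[:2]:
    c,rad=cv2.minEnclosingCircle(np.argwhere(k["region"])[:,::-1].astype(np.float32)); print(k["p"],c,rad,ray(p,*c,28))
def proj(p,X):
    E=np.linalg.inv(p["extrinsics"]); c=E[:3,:3]@X+E[:3,3]; f=192/np.tan(np.radians(p["vertical_fov"])/2)
    return p["cx"]+f*c[0]/-c[2],p["cy"]-f*c[1]/-c[2]
v=proj(q,X); print(v); x,y=int(v[0]),int(v[1])
s=cv2.resize(q["img"][y-30:y+30,x-30:x+70],None,fx=6,fy=6,interpolation=cv2.INTER_CUBIC); print(x,y)
cv2.imwrite("pics/crop2.png",s)
for im in (p,q): print([ (k["p"],k["box"]) for k in cut_out("chuck_top",im)])
```

```text
[ 83. 120. 124.]
[[1.4 1.4 1.4 1.4 1.4 1.4 1.4 1.4 1.4 1.4 1.5 1.5 1.5]
 [1.5 1.5 1.5 1.5 1.5 1.5 1.5 1.5 1.5 1.4 1.4 1.4 1.5]
 [1.5 1.4 1.5 1.5 1.5 1.5 1.4 1.4 1.4 1.4 1.4 1.4 1.4]
 [1.5 1.5 1.4 1.4 1.5 1.9 1.5 1.5 1.5 1.5 1.5 1.6 1.5]
 [1.5 1.5 1.5 1.6 6.2 4.1 2.8 1.5 1.5 1.5 1.5 1.5 1.5]
 [1.5 1.6 1.5 1.8 3.7 3.7 4.5 2.2 1.4 1.5 1.5 1.5 1.6]
 [1.5 1.5 1.4 1.5 1.8 3.2 3.3 3.2 2.3 1.5 1.5 1.5 1.5]
 [1.5 1.5 1.5 1.5 1.5 1.6 4.3 3.8 3.2 1.5 1.4 1.5 1.5]
 [1.4 1.4 1.4 1.5 1.4 1.5 1.5 1.9 1.7 1.6 1.5 1.4 1.5]
 [1.5 1.4 1.5 1.5 1.6 1.6 1.5 1.5 1.5 1.5 1.5 1.5 1.4]
 [1.5 1.5 1.5 1.5 1.5 1.5 1.5 1.4 1.5 1.5 1.5 1.5 1.5]
 [1.5 1.4 1.4 1.5 1.5 1.4 1.5 1.5 1.5 1.5 1.5 1.5 1.5]]
[ 597.30985901 -328.52532755    8.        ]
0.72 (318.4885559082031, 150.72518920898438) 14.765229225158691 [ 596.77814663 -188.40586798   28.        ]
(np.float64(226.3123793712626), np.float64(158.75696148587957))
226 158
[(0.4, [378.5, 148.3, 385.2, 153.6])]
[]
```

View pics/crop1.png

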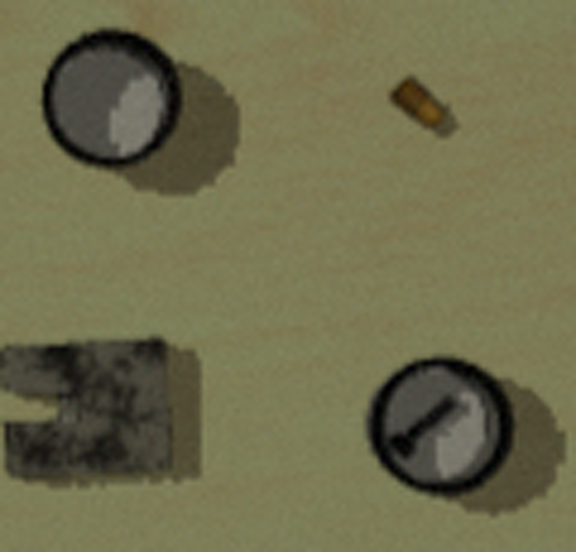

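View pics/crop2.png

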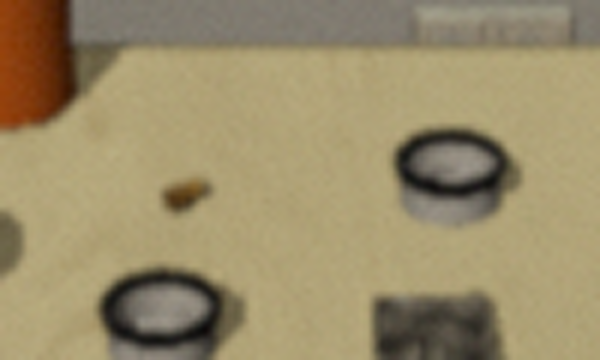

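The brass stub at about (382,151) in the top picture is the chuck. The upper-left tin is empty, and the lower-right one holds the screw. The targets are chuck (597,-328), pith (594,61) and tin (597,-188). I'm setting out with closed fingers at travel height.

Emit:
jog_arm --motion '[[[48, -8, 0], 0], [[96, -16, 0], 0], [[144, -24, 0], 0], [[192, -32, 0], 0], [[240, -40, 0], 0]]' --grip 1

```text
t: 1.65
eef_pos: [474.9, -417.9, 239.8]
tcp_rot: [3.141, -0.0, 0.457]
ft_force: [0.4, -0.7, 0.3]
opening: 0.633
grip_force: 0.0
```

Emit:
jog_arm --motion '[[[45, -8, 0], 0], [[90, -16, 0], 0], [[130, -23, 0], 0], [[151.5, -27, 0], 0], [[151.5, -27, 0], 0]]'

```text
t: 2.15
eef_pos: [599.4, -325.9, 239.3]
tcp_rot: [-3.141, -0.0, 0.46]
ft_force: [-1.0, -0.0, 0.3]
opening: 0.217
grip_force: 0.0
```

Emit:
jog_arm --motion '[[[0, 0, 35], 0], [[0, 0, 70], 0], [[0, 0, 100], 0], [[0, 0, 120], 0], [[0, 0, 125], 0]]'

```text
t: 2.65
eef_pos: [595.9, -328.4, 112.3]
tcp_rot: [-3.138, 0.002, 0.456]
ft_force: [0.5, -0.5, 0.8]
opening: 0.007
grip_force: 0.0
```

Run:
```python
from h import *
p=read_camera("top");q=read_camera("side"); s=state(); print(s["t"],s["eef_pos"],s["opening"])
a=cv2.resize(p["img"][115:190,350:430],None,fx=5,fy=5,interpolation=cv2.INTER_CUBIC)
b=cv2.resize(q["img"][105:180,187:267],None,fx=5,fy=5,interpolation=cv2.INTER_CUBIC)
cv2.imwrite("pics/c3.png",np.hstack([a,b]))
```

```text
2.75 [ 596.9356696  -328.6940416   114.45368326] -0.0004955101469518628
```

View pics/c3.png

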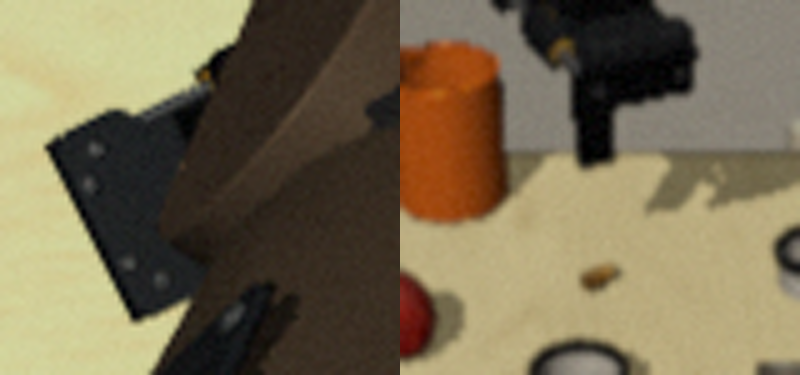

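The side view shows the closed fingertips at column 226, directly over the chuck at column 227. I'll descend and dwell there.

Emit:
jog_arm --motion '[[[0, 0, 20], 0], [[0, 0, 38], 0], [[0, 0, 48], 0], [[0, 0, 52], 0], [[0, 0, 52], 0]]'

```text
t: 3.25
eef_pos: [597.7, -328.4, 63.2]
tcp_rot: [3.141, -0.0, 0.457]
ft_force: [-0.3, -0.3, 0.5]
opening: 0.003
grip_force: 0.0
```

Emit:
jog_arm --motion '[[[0, 0, 0], 0], [[0, 0, 0], 0], [[0, 0, 0], 0], [[0, 0, 0], 0], [[0, 0, 0], 0]]'

```text
t: 3.75
eef_pos: [597.5, -328.2, 62.8]
tcp_rot: [3.141, -0.0, 0.457]
ft_force: [0.0, 0.2, -0.2]
opening: 0.002
grip_force: 0.0
```

Emit:
jog_arm --motion '[[[0, 0, 0], 0], [[0, 0, 0], 0], [[0, 0, 0], 0], [[0, 0, 0], 0], [[0, 0, 0], 0]]'

```text
t: 4.25
eef_pos: [597.5, -328.1, 62.6]
tcp_rot: [3.142, 0.0, 0.457]
ft_force: [0.3, 0.2, 0.2]
opening: 0.005
grip_force: 0.0
```

Emit:
jog_arm --motion '[[[0, 0, 0], 0], [[0, 0, 0], 0], [[0, 0, 0], 0], [[0, 0, 0], 0], [[0, 0, 0], 0]]'

```text
t: 4.75
eef_pos: [597.5, -328.1, 62.6]
tcp_rot: [3.142, 0.0, 0.457]
ft_force: [0.3, -0.2, -0.1]
opening: 0.008
grip_force: 0.0
```

Emit:
jog_arm --motion '[[[0, 0, -35], 0], [[0, 0, -75], 0], [[0, 0, -120], 0], [[0, 0, -160], 0], [[0, 0, -178], 0]]'

```text
t: 5.25
eef_pos: [598.2, -328.5, 245.1]
tcp_rot: [3.137, -0.003, 0.457]
ft_force: [0.5, -0.2, 0.3]
opening: 0.006
grip_force: 0.0
```

Emit:
jog_arm --motion '[[[15, -31, 0], 0], [[35, -72, 0], 0], [[55, -114, 0], 0], [[75, -156, 0], 0], [[95, -197, 0], 0]]'

```text
t: 5.75
eef_pos: [595.5, -107.7, 240.8]
tcp_rot: [3.141, -0.0, 0.457]
ft_force: [0.7, -0.5, -0.0]
opening: 0.002
grip_force: 0.0
```

Emit:
jog_arm --motion '[[[20, -42, 0], 0], [[40, -83, 0], 0], [[58, -121, 0], 0], [[70, -146, 0], 0], [[74, -154, 0], 0]]'

```text
t: 6.25
eef_pos: [594.0, 64.0, 240.8]
tcp_rot: [-3.142, -0.0, 0.459]
ft_force: [0.2, -1.0, -0.7]
opening: 0.001
grip_force: 0.0
```

Emit:
jog_arm --motion '[[[0, 0, 30], 0], [[0, 0, 65], 0], [[0, 0, 95], 0], [[0, 0, 115], 0], [[0, 0, 120], 0]]'

```text
t: 6.75
eef_pos: [593.6, 60.6, 118.5]
tcp_rot: [-3.14, 0.003, 0.456]
ft_force: [0.2, 0.8, -0.5]
opening: 0.006
grip_force: 0.0
```

Run:
```python
from h import *
q=read_camera("side"); s=state(); print(s["t"],s["eef_pos"],s["opening"])
cv2.imwrite("pics/c4.png",cv2.resize(q["img"][180:260,170:260],None,fx=6,fy=6,interpolation=cv2.INTER_CUBIC))
```

```text
6.8 [593.92210572  60.69646926 119.06824915] 0.005553208412529371
```

View pics/c4.png

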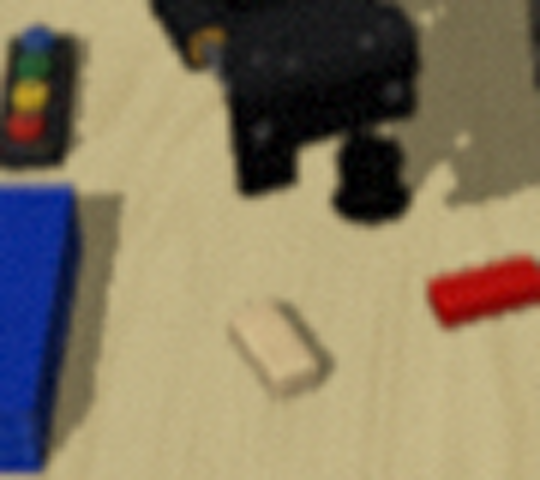

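The tip is over the pale block; the small column offset in the picture is just perspective. Descending and dwelling.

Emit:
jog_arm --motion '[[[0, 0, 20], 0], [[0, 0, 38], 0], [[0, 0, 49], 0], [[0, 0, 53], 0], [[0, 0, 53], 0]]'

```text
t: 7.3
eef_pos: [594.6, 61.3, 67.9]
tcp_rot: [3.141, -0.0, 0.457]
ft_force: [1.0, -0.1, 0.3]
opening: 0.001
grip_force: 0.0
```

Emit:
jog_arm --motion '[[[0, 0, 0], 0], [[0, 0, 0], 0], [[0, 0, 0], 0], [[0, 0, 0], 0], [[0, 0, 0], 0]]'

```text
t: 7.8
eef_pos: [594.4, 61.4, 67.8]
tcp_rot: [3.141, -0.0, 0.457]
ft_force: [-0.3, -0.1, -0.2]
opening: -0.0
grip_force: 0.0
```

Emit:
jog_arm --motion '[[[0, 0, 0], 0], [[0, 0, 0], 0], [[0, 0, 0], 0], [[0, 0, 0], 0], [[0, 0, 0], 0]]'

```text
t: 8.3
eef_pos: [594.3, 61.5, 67.6]
tcp_rot: [3.142, 0.0, 0.457]
ft_force: [0.6, 0.5, 0.4]
opening: 0.001
grip_force: 0.0
```

Emit:
jog_arm --motion '[[[0, 0, 0], 0], [[0, 0, 0], 0], [[0, 0, 0], 0], [[0, 0, 0], 0], [[0, 0, 0], 0]]'

```text
t: 8.8
eef_pos: [594.3, 61.4, 67.6]
tcp_rot: [3.142, 0.0, 0.457]
ft_force: [0.7, -0.8, 0.1]
opening: 0.003
grip_force: 0.0
```

Emit:
jog_arm --motion '[[[0, 0, -35], 0], [[0, 0, -75], 0], [[0, 0, -120], 0], [[0, 0, -160], 0], [[0, 0, -175], 0]]'

```text
t: 9.3
eef_pos: [595.2, 61.5, 246.9]
tcp_rot: [3.139, -0.005, 0.457]
ft_force: [0.6, -0.3, -0.6]
opening: 0.004
grip_force: 0.0
```

Emit:
jog_arm --motion '[[[-14, 30, 0], 0], [[-34, 72, 0], 0], [[-54, 113, 0], 0], [[-73, 154, 0], 0], [[-90, 189, 0], 0]]'

```text
t: 9.8
eef_pos: [596.7, -150.0, 242.7]
tcp_rot: [3.141, -0.0, 0.456]
ft_force: [0.6, -0.4, 0.3]
opening: 0.005
grip_force: 0.0
```

Emit:
jog_arm --motion '[[[-12, 25, 0], 0], [[-17, 35, 0], 0], [[-17.5, 36.5, 0], 0], [[-17.5, 36.5, 30], 0], [[-17.5, 36.5, 60], 0]]'

```text
t: 10.3
eef_pos: [597.7, -187.1, 182.7]
tcp_rot: [3.14, -0.001, 0.458]
ft_force: [0.3, -0.0, -0.4]
opening: 0.004
grip_force: 0.0
```

Emit:
jog_arm --motion '[[[0, 0, 20], 0], [[0, 0, 35], 0], [[0, 0, 44], 0], [[0, 0, 48], 0], [[0, 0, 48], 0]]'

```text
t: 10.8
eef_pos: [597.5, -187.8, 134.7]
tcp_rot: [-3.142, 0.0, 0.457]
ft_force: [0.2, 0.4, -0.6]
opening: 0.007
grip_force: 0.0
```

Run:
```python
from h import *
q=read_camera("side"); s=state(); print(s["t"],s["eef_pos"],s["opening"])
cv2.imwrite("pics/c5.png",cv2.resize(q["img"][125:215,180:280],None,fx=6,fy=6,interpolation=cv2.INTER_CUBIC))
```

```text
10.85 [ 597.6147336  -188.00499825  135.15316516] 0.006878841697214454
```

View pics/c5.png

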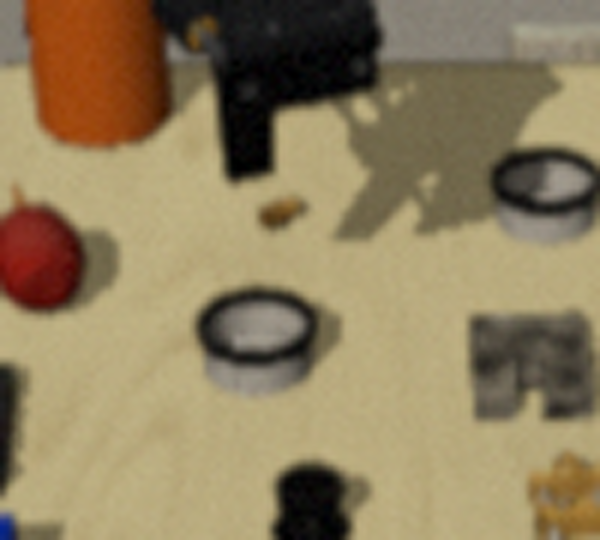

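The fingertips are over the empty tin, with columns 250 and 258 in the crop agreeing once perspective is allowed for. Descending and staying.

Emit:
jog_arm --motion '[[[0, 0, 20], 0], [[0, 0, 38], 0], [[0, 0, 51], 0], [[0, 0, 56], 0], [[0, 0, 56], 0]]'

```text
t: 11.35
eef_pos: [597.4, -188.4, 78.5]
tcp_rot: [-3.141, 0.0, 0.457]
ft_force: [-0.2, 0.1, -0.2]
opening: 0.001
grip_force: 0.0
```

Emit:
jog_arm --motion '[[[0, 0, 0], 0], [[0, 0, 0], 0], [[0, 0, 0], 0], [[0, 0, 0], 0], [[0, 0, 0], 0]]'

```text
t: 11.85
eef_pos: [597.4, -188.4, 78.8]
tcp_rot: [3.141, -0.0, 0.457]
ft_force: [-0.5, -0.3, -0.0]
opening: 0.005
grip_force: 0.0
```

Emit:
jog_arm --motion '[[[0, 0, 0], 0], [[0, 0, 0], 0], [[0, 0, 0], 0], [[0, 0, 0], 0], [[0, 0, 0], 0]]'

```text
t: 12.35
eef_pos: [597.3, -188.3, 78.6]
tcp_rot: [3.142, 0.0, 0.457]
ft_force: [0.3, 0.0, 0.8]
opening: 0.004
grip_force: 0.0
```

Emit:
jog_arm --motion '[[[0, 0, 0], 0], [[0, 0, 0], 0], [[0, 0, 0], 0], [[0, 0, 0], 0], [[0, 0, 0], 0]]'

```text
t: 12.85
eef_pos: [597.4, -188.4, 78.7]
tcp_rot: [3.142, -0.0, 0.457]
ft_force: [0.3, 0.2, 0.5]
opening: 0.006
grip_force: 0.0
```

```bash
python3 -c "
from cell import *
print(state()['eef_pos']); print(job_done())"
```

```text
[ 597.35497142 -188.35995602   78.65188164]
the job is handed in; nothing more can be done
None
```

The arm pointed at the chuck piece, then the pith block, then the empty tin, about 25 mm above each for at least 1.5 s; it touched nothing and was still over the empty tin when I handed the job in at about 13 s.

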